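Free a locked weld-fixture cover through its interlock's release hole

ROBOT

A 6-joint arm with a two-finger parallel gripper is mounted at the origin on the work surface. World frame = base frame: x ahead of the robot, y to its left, z up, the work surface at z = 0. Lengths are in m, angles in rad, forces in N, time in s.
With the tool pointing down it reaches from about 0.3 to 0.775 m from the base axis. Payload 14.6 kg.
Tool frame: the origin (TCP) lies midway between the tips of the shut fingers; the grasp point (between the pads) lies 19 mm behind it; z points along the fingers, y is the direction in which the jaws open and shut (so a half turn about z gives the same grasp; the last joint's range is limited). The gripper opens to 94 mm and grips with 3 to 60 N. Pads are 16 mm wide; open, the fingers measure 119 mm over their backs; the gripper's body (75 mm by 177 mm) begins 78 mm behind the grasp point.
Start: joints at [1.056, 0.3, 1.521, -0, 1.321, -0.067], TCP at [0.238, 0.496, 0.205] pointing down, gripper open.
Joint ranges: [-3.03, 3.03], [-0.79, 2.21], [0.23, 2.52], [-1.04, 4.18], [0, 3.07], [-2.55, 2.55]. Speed limits (rad/s): [2.22, 2.22, 2.57, 3.14, 3.14, 3.14].

INTERFACE

Orientations are given as a 3x3 rotation matrix whose columns are the frame's x, y, z axes.
In Python, from cell import env gives the robot as it stands. Calls block until the motion is done:
- env.move_ptp(position, orientation): joint-space move of the TCP to a pose.
- env.move_l(position, attitude=None, v=0.15, force_limit=None): straight line of the TCP; attitude=None keeps the orientation; v is the mean speed in m/s. With force_limit (N) it stops when the force on the tool has changed by that much, and returns True; else False.
- env.goto_joints(angles): joint-space move.
- env.ungrasp() and env.gripper_close(): open the fingers fully, or close them until they stop; the grip force is fixed at half the most.
- env.pause(seconds).
- env.inverse_kinematics(position, orientation): joint angles nearest the present ones, or None.
- env.snapshot(name): name is "scene" or "top" or "wrist"; returns a dict with "image" (420x560x3 uint8, red, green, blue), "mtx" (3x3 intrinsics, pixels), "dist" ([k1, k2, p1, p2, k3] as OpenCV has them; the pictures are not rectified), "rvec" (rotation vector, rad) and "tvec" (3), from world to camera coordinates, as OpenCV has them; the wrist camera has in their place "T_tool_cam" (4x4, takes a point from camera to tool coordinates, whose origin is the TCP and whose axes are the flange's). Camera axes: x right, y down, z forward; pixel columns grow to the right and rows downward; lengths in m; the calibration is good to about 2 mm. A picture is of the moment at which its call begins: read the wrist's pose just before it. There is no depth.
A pose or a line that the arm cannot do raises env.Unreachable and nothing moves.
- env.hand_in(): hands the job in, once; it reports no verdict.
Readings, each from a call of its own:
- env.get_time_s(): time.
- env.get_qpos(): joint angles.
- env.get_joint_vel(): joint speeds.
- env.get_joint_torque(): joint torques, N m.
- env.get_eef_pos(): TCP position.
- env.get_ee_rot(): TCP orientation.
- env.get_wrist_force(): force on the tool from outside, world axes, zero at the start.
- env.get_torque(): the same for the moment, N m.
- env.get_gripper_width(): finger opening in m.
Only numpy, scipy, OpenCV 4.12 (cv2) and the standard library are available. Lean on these libraries where they do the work, as an engineer would, in place of code of your own. Each camera call takes 0.05 s, during which the arm holds its last target. There are 200 camera calls.

TASK

The weld fixture's sliding cover has stayed locked since the power went off. Take the slim steel release pin from the tool rack, push it down through the flared hole in the top of the interlock gently, feeling for the spring release, until the cover springs off its lock. Then hang the pin back in the rack, seated on its shoulder, and slide the cover fully open by its handle, leaving everything else as it stands.

Things in the scene. Friction and masses are not known exactly. Their poses are not given: they have to be found in the camera images.
- pin_mid (a point): the release pin: a steel rod 5 mm in diameter with a round tip and a slim ridged steel handle 16 mm in diameter, 50 mm long, on its upper end; about 90 g. At the start it hangs upright in one of the rack's holes, which one varies. This point is the handle's centre, 95 mm above the tip, 25 mm above the handle's flat lower end (the shoulder); z runs along the pin towards the handle
- pin_tip (a point): the tip of the release pin's rod, 70 mm below its shoulder
- release_hole (a point): centre of the mouth of the release hole in the top of the black interlock housing. The hole goes straight down: a flared steel mouth ring, inner width 18 mm narrowing over 6 mm to a bore 8 mm in diameter and 12 mm long. This point is level with the ring's upper edge, 161 mm above the bench; its x and y axes are the fixture's
- interlock (a point): foot of the interlock housing (46 x 40 mm, 80 mm tall), on the plate. Out of sight inside it is a spring-loaded release, set differently from unit to unit: the pin meets it 18 to 38 mm below the hole's mouth. It yields at 3 to 8 N; 4 mm down the lock lets go and the cover jumps open, 2 mm further is a hard stop. Light plastic: housing and release break if the pin presses with over 20 N
- hood (a joint): how far the cover is open, m: 0 to 0.002 shut and locked, about 0.025 after it has sprung off its lock, 0.100 fully open against its stop. It slides level along the fixture's +y, away from the interlock, on stiff rails (about 3 N) and stays where it is left.
- hood_handle (a point): centre of the cover's handle: a black bar 12 mm in diameter, 100 mm long, on two posts, lying level along the fixture's x, 164 mm above the bench and 32 mm above the cover's flat top. The cover is a grey sheet hood 140 mm (x) by 110 mm (y). The handle moves with it along this frame's +y; shut, it lies 100 mm on the +y side of the release hole
- fixture: the weld fixture: a steel plate 170 mm (x) by 300 mm (y) on four posts, its upper face 75 mm above the bench, carrying the cover and the interlock. Fixed to the bench, placed and turned differently each time. Origin on the bench below the middle of the shut cover
- rack_top (a point): centre of the upper face of the tool rack, an aluminium plate 60 mm (x) by 190 mm (y), 8 mm thick, 88 mm above the bench and open below, with a row of four 9 mm holes at x = 0, y = +67.5, +22.5, -22.5 and -67.5 mm. The tools' rods hang through the holes, shoulders resting on the plate. The hole at y = -22.5 mm is empty at the start. Fixed to the bench
- driver_a_mid (a point): bystander: a screwdriver with a fat black handle (22 mm in diameter, 56 mm long) hanging in another hole of the rack; centre of its handle
- driver_b_mid (a point): bystander: a small screwdriver with a fat grey handle (22 mm in diameter, 67 mm long with its end cap) hanging in another hole of the rack; centre of its handle
- fitting_a: bystander: turned steel fitting, 28 mm in diameter at the foot, 34 mm tall, standing on the bench; origin at its underside
- fitting_b: bystander: another such fitting
- can: bystander: metal can 56 mm in diameter, 150 mm tall; origin at its underside
- brush: bystander: hand brush lying on the bench

How it is judged:
By the outcome, as a careful person would: the job done as asked, in the order asked, and still so for the second after the job is handed in, with the robot touching nothing.
It also fails if it takes over 72 s, if anything falls off the work surface, if the arm or the gripper's body presses on something with over 40 N, if the wrist force passes 120 N, or if a joint passes its speed limit or range.

## Working session

There is one attempt and no reset: what is moved stays moved. The work goes in short steps, each a Python script; the robot and the scene stay as the last script left them, time stands still between calls to the robot, and variables do not carry over. Pictures are saved under pics/ and viewed, about 8 in all and at most 12, crops included, and the job is handed in when it is done.

```bash
ls; mkdir -p pics; python3 - <<'E'
from cell import env
import cv2,numpy as np
for n in ("scene","top"):
    s=env.snapshot(n); cv2.imwrite(f"pics/{n}0.png",s["image"][:,:,::-1])
    R=cv2.Rodrigues(np.array(s["rvec"],float))[0]; print(n,(-R.T@np.array(s["tvec"]).ravel()).round(3),R[2].round(2),np.array(s["mtx"])[0,0],s["dist"])
s=env.snapshot("wrist");print(s["T_tool_cam"]);cv2.imwrite("pics/w0.png",s["image"][:,:,::-1])
print(env.get_ee_rot(),env.get_time_s())
E
```

```text
pics
scene [0.954 0.004 0.952] [-0.48  0.03 -0.88] 399.22532490634467 [0.01991918 0.         0.         0.         0.        ]
top [0.415 0.046 1.197] [ 0.08  0.   -1.  ] 460.18441069219165 [-0.15943688  0.          0.          0.          0.        ]
[[ 1.12009415e-04 -9.57345743e-01 -2.88944833e-01  8.48042778e-02]
 [ 9.99999631e-01  3.53222708e-04 -7.82664567e-04  5.36220686e-04]
 [ 8.51342468e-04 -2.88944638e-01  9.57345429e-01 -1.79981587e-01]
 [ 0.00000000e+00  0.00000000e+00  0.00000000e+00  1.00000000e+00]]
[[-9.01402497e-01  4.32981922e-01 -4.39432788e-04]
 [ 4.32982138e-01  9.01402199e-01 -7.37334894e-04]
 [ 7.68530015e-05 -8.54902063e-04 -9.99999632e-01]] 0.15
```

View pics/scene0.png

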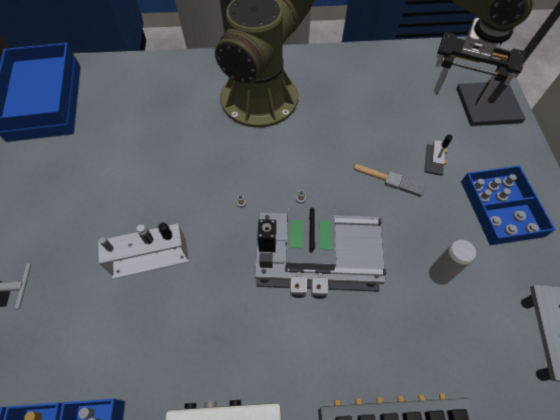

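View pics/top0.png

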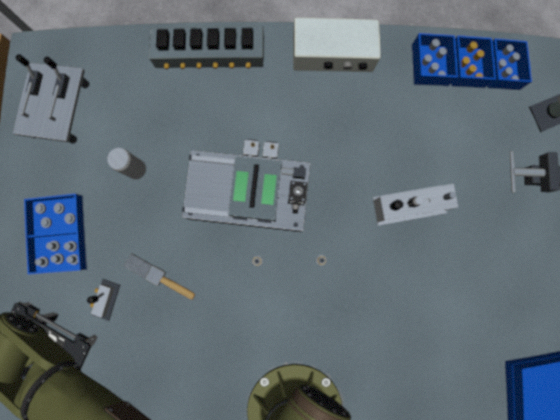

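The scene and top views show the rack with the slim pin at its right end (top ~(448,196), scene ~(108,243)). The grey and black drivers sit at (413,202) and (397,205), and the hole between pin and grey driver is empty. The fixture's interlock hole is near top (298,190) and scene (266,228). The handle bar is at top (256,185), and fixture +y points left in the top view, which is world +y.

```bash
cat > h.py <<'E'
from cell import env
import cv2,numpy as np
def cam(n):
    p=np.array(env.get_eef_pos());Rt=np.array(env.get_ee_rot());s=env.snapshot(n)
    K=np.array(s["mtx"],float);d=np.array(s["dist"],float)
    if n=="wrist":
        T=np.array(s["T_tool_cam"]);Rwc=Rt@T[:3,:3];c=p+Rt@T[:3,3]
    else:
        R=cv2.Rodrigues(np.array(s["rvec"],float))[0];Rwc=R.T;c=-R.T@np.array(s["tvec"],float).ravel()
    return dict(im=s["image"][:,:,::-1].copy(),K=K,d=d,R=Rwc,c=c)
def ray(C,uv):
    q=cv2.undistortPoints(np.array([[uv]],float),C["K"],C["d"])[0,0]
    v=C["R"]@np.array([q[0],q[1],1]);return v/np.linalg.norm(v)
def onz(C,uv,z):
    v=ray(C,uv);return C["c"]+v*(z-C["c"][2])/v[2]
def tri(obs):
    A=0;b=0
    for C,uv in obs:
        v=ray(C,uv);P=np.eye(3)-np.outer(v,v);A=A+P;b=b+P@C["c"]
    x=np.linalg.solve(A,b);e=[np.linalg.norm(np.cross(ray(C,uv),x-C["c"])) for C,uv in obs]
    return x,np.array(e)
def proj(C,X):
    rv=cv2.Rodrigues(C["R"].T)[0];return cv2.projectPoints(np.array([X],float),rv,-C["R"].T@C["c"],C["K"],C["d"])[0].ravel()
def down(th):  # tool z down, tool y (jaw) axis at world angle th
    y=np.array([np.cos(th),np.sin(th),0]);z=np.array([0,0,-1.]);return np.c_[np.cross(y,z),y,z]
E
python3 - <<'E'
from h import *
S,T=cam("scene"),cam("top")
for n,a,b in [("pin",(108,243),(448,196)),("hole",(266,228),(298,190)),("handle",(312,230),(256,185)),("black",(166,231),(397,205)),("grey",(146,234),(413,202)),("can",(461,252),(119,159))]:
    print(n,*[x.round(4) for x in tri([(S,a),(T,b)])])
for u in [(189,152),(310,164),(303,231),(183,218)]: print(onz(T,u,.075).round(3))
for u in [(456,184),(459,206)]: print(onz(T,u,.088).round(3))
E
```

```text
pin [ 0.5471 -0.3619  0.1201] [0.0018 0.0018]
hole [0.5524 0.0015 0.1619] [0.0008 0.0008]
handle [0.5635 0.0998 0.1622] [0.0038 0.0038]
black [ 0.5242 -0.2337  0.1198] [0.0033 0.0033]
grey [ 0.5315 -0.2748  0.1238] [0.0003 0.0003]
can [0.6274 0.425  0.142 ] [0.0007 0.0007]
[0.658 0.269 0.075]
[ 0.629 -0.033  0.075]
[ 0.463 -0.016  0.075]
[0.493 0.279 0.075]
[ 0.582 -0.398  0.088]
[ 0.527 -0.404  0.088]
```

```bash
python3 - <<'E'
from h import *
import pickle
d=np.deg2rad
print(env.inverse_kinematics([.552,.03,.28],down(d(-5))),env.inverse_kinematics([.552,.03,.28],down(d(175))),env.inverse_kinematics([.547,-.34,.28],down(d(10))),env.inverse_kinematics([.56,.2,.2],down(d(85))),env.inverse_kinematics([.56,.2,.2],down(d(-95))))
O={}
p=np.array(env.get_eef_pos());env.move_l([p[0],p[1],.28],v=.3)
for k,pos,a in [("f1",[.555,.06,.28],-5),("f2",[.54,-.02,.28],-5),("r1",[.545,-.30,.25],10),("r2",[.53,-.36,.25],10)]:
    env.move_ptp(pos,down(d(a)));env.pause(.2);O[k]=cam("wrist");print(k,env.get_time_s(),np.round(env.get_eef_pos(),4))
pickle.dump(O,open("o.pkl","wb"))
cv2.imwrite("pics/m1.png",cv2.resize(np.vstack([np.hstack([O["f1"]["im"],O["f2"]["im"]]),np.hstack([O["r1"]["im"],O["r2"]["im"]])]),(800,600),interpolation=cv2.INTER_AREA))
print(env.get_wrist_force())
E
```

```text
[-1.19606943e-02  2.61055439e-01  1.39846773e+00 -4.44089210e-16
  1.48206948e+00  7.53057683e-02] None [-6.12988518e-01  4.80530935e-01  1.10328846e+00 -4.44089210e-16
  1.55777326e+00 -7.87521444e-01] [ 2.81435452e-01  4.03920568e-01  1.39402885e+00 -4.44089210e-16
  1.34364323e+00 -1.20209441e+00] [ 2.81435452e-01  4.03920568e-01  1.39402885e+00 -4.44089210e-16
  1.34364323e+00  1.93949824e+00]
f1 2.85 [0.5549 0.0605 0.28  ]
f2 3.525 [ 0.5401 -0.0191  0.2799]
r1 4.8667 [ 0.5454 -0.2992  0.2503]
r2 5.475 [ 0.5304 -0.3591  0.2502]
[0.32629863 0.40138747 0.91802575]
```

View pics/m1.png

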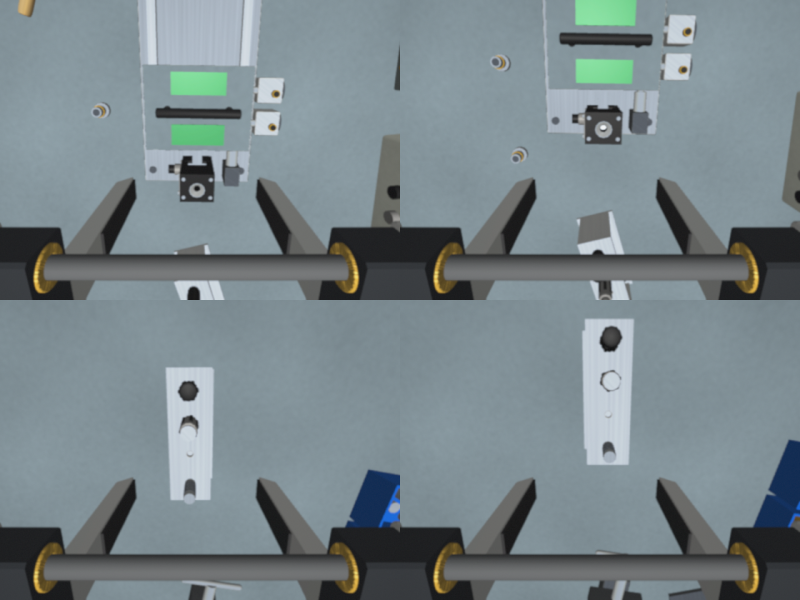

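The montage shows f1 and f2 with the hole ring (native f1 ~(276,266), f2 ~(284,180)) and the bar ends. r1 and r2 show the pin as a slim handle (r1 ~(265,265), r2 ~(292,213)) and the empty hole next to it. I'll enlarge these for accurate pixels.

```bash
python3 - <<'E'
import pickle,cv2,numpy as np
O=pickle.load(open("o.pkl","rb"))
def c(k,u,v,w=100,h=75):
    x=cv2.resize(O[k]["im"][v:v+h,u:u+w],None,fx=4,fy=4,interpolation=cv2.INTER_CUBIC)
    cv2.putText(x,f"{k} {u},{v}",(3,12),0,.45,(0,0,255),1);
    for i in range(0,w,10): cv2.line(x,(i*4,4*h-1),(i*4,4*h-(9 if i%50 else 20)),(0,0,255),1)
    for i in range(0,h,10): cv2.line(x,(0,i*4),(9 if i%50 else 20,i*4),(0,0,255),1)
    return x
a=np.vstack([np.hstack([c("f1",230,220),c("f2",240,140)]),np.hstack([c("r1",215,205),c("r2",245,150)])])
cv2.imwrite("pics/c1.png",a)
# bar & rod blobs
for k,r in [("f1",(150,200,180,350)),("f2",(40,210,70,370))]:
    v0,u0,v1,u1=r;g=O[k]["im"][v0-15:v1,u0:u1].max(2);m=(g<60).astype(np.uint8)
    n,l,s,ce=cv2.connectedComponentsWithStats(m)
    for i in range(1,n):
        if s[i,4]>60: print(k,s[i]+[u0,v0-15,0,0,0],ce[i]+[u0,v0-15])
E
```

```text
f1 [ 219  150  118   16 1242] [273.18679549 158.2689211 ]
f2 [224  47 128   7 546] [289.42673993  49.5989011 ]
f2 [224  54 128  12 868] [288.83640553  58.65437788]
```

View pics/c1.png

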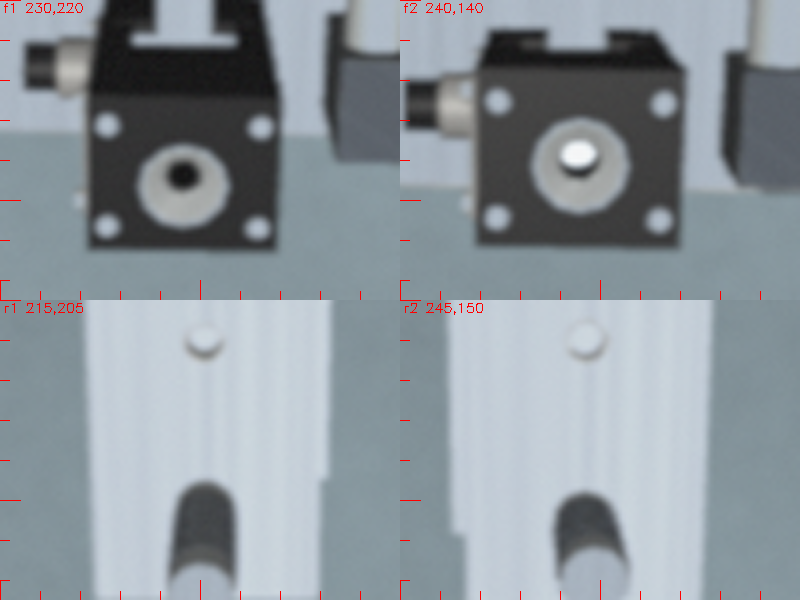

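Ring centres are at f1 (275.75,266.75) and f2 (285.25,181.25). The empty hole is at r1 (266.2,215.2) and r2 (291.7,160). The pin handle's top disc is at r1 (265.5,278.75) and r2 (293.5,220).

```bash
python3 - <<'E'
from h import *
import pickle
O=pickle.load(open("o.pkl","rb"));f1,f2,r1,r2=[O[k] for k in("f1","f2","r1","r2")]
S,T=None,None
for n,o in [("hole",[(f1,(275.75,266.75)),(f2,(285.25,181.25))]),("empty",[(r1,(266.2,215.2)),(r2,(291.7,160))]),("pintop",[(r1,(265.5,278.75)),(r2,(293.5,220))]),("shoulder",[(r1,(266.2,257.7)),(r2,(291.6,206.5))]),("bar",[(f1,(278,158.3)),(f2,(288.8,55.5))])]:
    print(n,*[x.round(4) for x in tri(o)])
print("shoulder z.088",onz(r1,(266.2,257.7),.088),onz(r2,(291.6,206.5),.088))
print("pintop z.138",onz(r1,(265.5,278.75),.138),onz(r2,(293.5,220),.138))
print("empty z.088",onz(r1,(266.2,215.2),.088),onz(r2,(291.7,160),.088))
print("hole",onz(f1,(275.75,266.75),.161),onz(f2,(285.25,181.25),.161))
# bar ends on z=.164 (left/right edge centres)
for C,l,r in [(f1,(219,157),(336.5,159.5)),(f2,(224,54),(352,57.5))]:
    a,b=onz(C,l,.164),onz(C,r,.164);print("bar",a,b,(a+b)/2,np.linalg.norm(a-b),np.rad2deg(np.arctan2(*(b-a)[1::-1])))
# bar line slope by min area rect; housing side edges
for C,b in [(f1,(143,190,185,350)),(f2,(30,200,75,370))]:
    m=(C["im"][b[0]:b[2],b[1]:b[3]].max(2)<60).astype(np.uint8)
    c=max(cv2.findContours(m,0,2)[0],key=cv2.contourArea);print(cv2.minAreaRect(c+np.array([b[1],b[0]])))
E
```

```text
hole [0.5515 0.0027 0.1635] [0.0001 0.0001]
empty [ 0.5415 -0.3227  0.0872] [0. 0.]
pintop [ 0.5492 -0.3666  0.1395] [0.0003 0.0003]
shoulder [ 0.5497 -0.3683  0.0899] [0.0004 0.0004]
bar [0.5619 0.102  0.1612] [0.0002 0.0002]
shoulder z.088 [ 0.54945746 -0.36903778  0.088     ] [ 0.55023931 -0.36892122  0.088     ]
pintop z.138 [ 0.54962593 -0.3675055   0.138     ] [ 0.54913938 -0.36700794  0.138     ]
empty z.088 [ 0.54149975 -0.32249404  0.088     ] [ 0.54142679 -0.32262376  0.088     ]
hole [0.5513001  0.00145031 0.161     ] [0.55159308 0.00209856 0.161     ]
bar [0.51244726 0.10782505 0.164     ] [0.61078194 0.09723137 0.164     ] [0.5616146  0.10252821 0.164     ] 0.09890366991759762 -6.148809087128291
bar [0.51192793 0.10706792 0.164     ] [0.61080763 0.09606441 0.164     ] [0.56136778 0.10156617 0.164     ] 0.09949006915126905 -6.349849659791604
((277.4696350097656, 157.61012268066406), (117.0385971069336, 14.254850387573242), 0.6662000417709351)
((287.45806884765625, 59.642189025878906), (127.07923126220703, 9.3004150390625), 0.909380316734314)
```

Heights come out at hole .1635, rack .087, pin top .1395 and bar .161, all close to the stated values. The bar length and the hole-to-bar distance also match. Next I grasp the pin.

```bash
python3 - <<'E'
from h import *
R=down(np.deg2rad(10));P=np.array([.5494,-.3670])
env.move_ptp([*P,.20],R)
print(env.move_l([*P,.13],v=.12,force_limit=8), env.move_l([*P,.099],v=.06,force_limit=8),env.get_eef_pos())
f0=np.array(env.get_wrist_force())
env.gripper_close();env.pause(.2);print("w",env.get_gripper_width(),np.array(env.get_wrist_force())-f0)
p=env.get_eef_pos();print(p)
env.move_l([p[0],p[1],.20],v=.08,force_limit=15);env.move_l([p[0],p[1],.30],v=.2);env.pause(.3)
print(env.get_eef_pos(),env.get_wrist_force(),env.get_gripper_width(),env.get_time_s())
W,S=cam("wrist"),cam("scene");import pickle;pickle.dump((W,S),open("o2.pkl","wb"))
X=np.array(env.get_eef_pos())-[0,0,.081];print(proj(W,X),proj(S,X))
u,v=proj(S,X).astype(int)
a=cv2.resize(S["im"][v-60:v+30,u-60:u+60],None,fx=4,fy=4,interpolation=cv2.INTER_CUBIC)[:360,:480]
u,v=proj(W,X).astype(int)
b=cv2.resize(W["im"][v-30:v+60,u-40:u+40],None,fx=4,fy=4,interpolation=cv2.INTER_CUBIC);print(a.shape,b.shape)
cv2.imwrite("pics/g1.png",np.hstack([a,b]))
E
```

```text
False False [ 0.54947746 -0.36704911  0.09907546]
w 0.015954379192922807 [-0.72750659  2.10402962 -0.26292239]
[ 0.54940489 -0.36699907  0.09899133]
[ 0.54931116 -0.36691673  0.29914884] [-0.68856119 -0.17902134 -0.59228764] 0.015436093011317523 10.9583
[274.22626121 219.39633862] [ 86.47176735 224.15172572]
(360, 480, 3) (360, 320, 3)
```

View pics/g1.png

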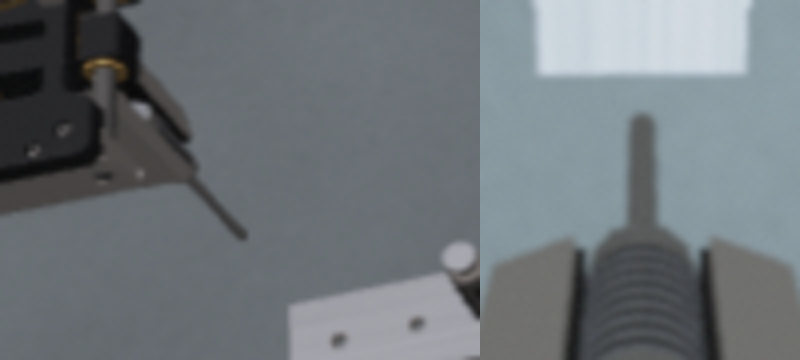

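The pin hangs straight in the jaws. The tip appears at wrist (274.5,219) against a predicted (274.2,219.4), so its offset is about zero. Next I go above the hole and check the aim from close up.

```bash
python3 - <<'E'
from h import *
R=down(np.deg2rad(-6.2));H=np.array([.5515,.0021])
env.move_ptp([*H,.30],R)
env.move_l([*H,.161+.081+.006],v=.12,force_limit=5);env.pause(.3)
p=env.get_eef_pos();print(p,env.get_wrist_force(),env.get_time_s())
W=cam("wrist");X=np.array(p)-[0,0,.081];u,v=proj(W,X).astype(int);print(proj(W,X),proj(W,[*H,.161]))
print(proj(W,[*(H+[.005,0]),.161]),proj(W,[*(H+[0,.005]),.161]))
b=cv2.resize(W["im"][v-40:v+35,u-50:u+50],None,fx=6,fy=6,interpolation=cv2.INTER_CUBIC)
cv2.imwrite("pics/a1.png",b)
E
```

```text
[0.55163477 0.0021092  0.24850539] [ 0.45524447 -0.1535661  -1.19703133] 13.325
[274.11305895 219.04074036] [273.94018945 216.54200649]
[280.16879685 215.89661798] [273.2605055  210.57893234]
```

View pics/a1.png

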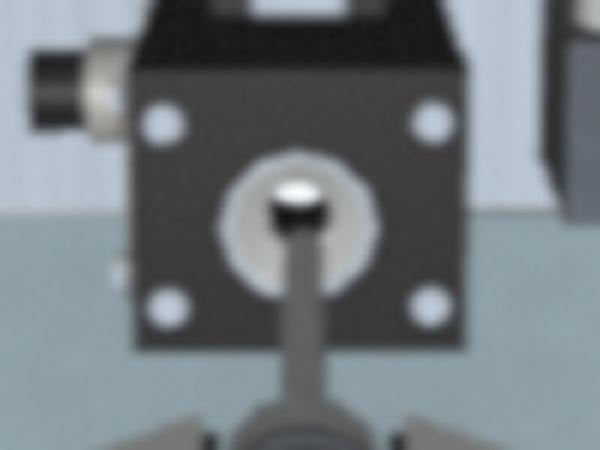

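The ring centre is at (274,216.5), exactly where I predicted it, and the tip is over the bore at (274.5,218). I'm going down by feel.

```bash
python3 - <<'E'
from h import *
H=np.array([.5513,.0021]);z0=.161+.081
fz=lambda:np.array(env.get_wrist_force())
base=fz();print(base.round(2))
r=env.move_l([*H,z0-.012],v=.02,force_limit=3);env.pause(.1)
print("bore",r,np.round(env.get_eef_pos(),4),(fz()-base).round(2),env.get_time_s())
if not r:
    r=env.move_l([*H,z0-.040],v=.012,force_limit=2.5)
    print("contact",r,np.round(env.get_eef_pos(),4),(fz()-base).round(2),env.get_time_s())
S,T=cam("scene"),cam("top");a=np.hstack([S["im"][180:320,220:420],T["im"][120:260,160:360]]);cv2.imwrite("pics/before.png",a)
E
```

```text
[-0.09  0.29 -1.14]
bore False [0.5513 0.0021 0.2301] [0.64 0.49 0.67] 14.525
contact True [0.5513 0.002  0.2073] [-0.34 -0.49  5.21] 16.2
```

```bash
python3 - <<'E'
from h import *
base=np.array([-.09,.29,-1.14]);zc=.2073
H=[.5513,.0021]
B=cv2.imread("pics/before.png").astype(int)
z=env.get_eef_pos()[2]
for i in range(14):
    z-=.0005
    r=env.move_l([*H,z],v=.01,force_limit=7)
    f=np.array(env.get_wrist_force())-base
    S,T=cam("scene"),cam("top");a=np.hstack([S["im"][180:320,220:420],T["im"][120:260,160:360]]).astype(int)
    d=(abs(a-B).max(2)>50);print(round((zc-env.get_eef_pos()[2])*1000,2),f.round(1),r,d[:,:200].sum(),d[:,200:].sum(),round(env.get_time_s(),2))
    if d.sum()>250 or f[2]>13 or r: break
cv2.imwrite("pics/after.png",cv2.resize(np.vstack([B,a]).astype(np.uint8),None,fx=2,fy=2))
E
```

```text
0.2 [ 0.7 -0.8  7.5] False 0 0 16.65
0.74 [-0.1 -0.7  6.6] False 0 0 17.0
1.25 [-1.  -0.5  6.6] False 2 0 17.35
1.73 [ 0.5 -0.8  7.1] False 5 0 17.7
2.26 [-0.2 -1.8  7.4] False 12 0 18.05
2.79 [-0.5 -1.4  6.3] False 14 0 18.4
3.4 [ 0.6 -1.4  5.7] False 17 0 18.75
4.12 [ 0.9 -1.3  4.7] False 1149 925 19.1
```

The cover sprang off its lock at about 4 mm of travel, with the force never above 7.5 N. Now I withdraw the pin and hover it over its hole.

```bash
python3 - <<'E'
from h import *
H=[.5513,.0021]
print(env.move_l([*H,.26],v=.08,force_limit=12));env.move_l([*H,.30],v=.2)
R=down(np.deg2rad(10));P=np.array([.5493,-.3669])
env.move_ptp([*P,.30],R);env.move_l([*P,.181],v=.15,force_limit=6);env.pause(.3)
p=env.get_eef_pos();print(p,env.get_wrist_force(),env.get_gripper_width(),env.get_time_s())
W=cam("wrist");X=np.array(p)-[0,0,.081];u,v=proj(W,X).astype(int);print(u,v,proj(W,X),proj(W,[*P,.088]))
b=cv2.resize(W["im"][v-40:v+35,u-50:u+50],None,fx=4,fy=4,interpolation=cv2.INTER_CUBIC)
T=cam("top");c=cv2.resize(T["im"][130:242,180:330],(400,300))
cv2.imwrite("pics/a2.png",np.hstack([b,c]))
E
```

```text
False
[ 0.54939663 -0.36699595  0.18147095] [ 1.34527081 -0.85552788 -0.77339516] 0.015278801082398397 22.9333
274 218 [274.01515472 218.98655097] [273.91963789 214.10207911]
```

View pics/a2.png

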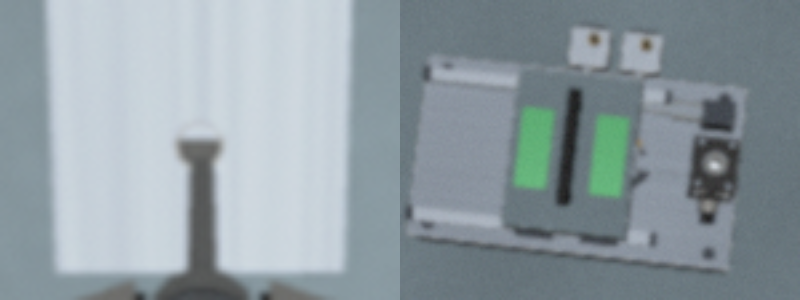

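The hole is at (273.8,214) as predicted, with the tip on its axis. The top view shows the cover sprung open. I'm lowering the pin until its shoulder seats.

```bash
python3 - <<'E'
from h import *
P=np.array([.5493,-.3669])
r=env.move_l([*P,.108],v=.06,force_limit=4);print(r,np.round(env.get_eef_pos(),4))
if not r:
    r=env.move_l([*P,.094],v=.012,force_limit=4);p=env.get_eef_pos();print(r,np.round(p,4),env.get_wrist_force())
    if p[2]<.104:
        env.ungrasp();env.pause(.2);print(env.get_gripper_width())
        env.move_l([p[0],p[1],.2],v=.12);R=down(np.deg2rad(10))
        env.move_l([.545,-.30,.25],v=.25);env.pause(.2);W=cam("wrist");S=cam("scene")
        b=cv2.resize(W["im"][205:305,200:340],(560,400));a=cv2.resize(S["im"][215:285,90:195],(600,400))[:, :240]
        cv2.imwrite("pics/s1.png",np.hstack([b,a]))
print(env.get_time_s())
E
```

```text
False [ 0.5495 -0.367   0.1085]
True [ 0.5493 -0.3669  0.099 ] [-0.53190633  0.90212028  4.72521653]
0.0940237009997088
28.4083
```

View pics/s1.png

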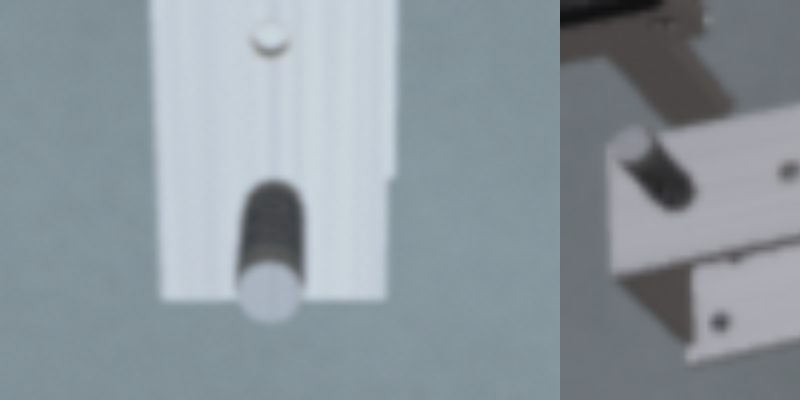

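The pin is upright with its shoulder on the plate at native ~(266,257), and contact came at the same TCP height as the grasp (.099). Next is the cover.

```bash
python3 - <<'E'
from h import *
t=np.deg2rad(6.2);y=np.array([np.sin(t),np.cos(t)]);B0=np.array([.5615,.1018]);R=down(np.deg2rad(83.8))
B=B0+.025*y
env.move_ptp([*B,.27],R);print(env.move_l([*B,.185],v=.15,force_limit=6),env.move_l([*B,.145],v=.06,force_limit=6),env.get_eef_pos())
env.gripper_close();env.pause(.2);p=np.array(env.get_eef_pos());f=np.array(env.get_wrist_force());print(env.get_gripper_width(),p,f)
E_=B0+.108*y
r=env.move_l([*E_,p[2]],v=.04,force_limit=14)
q=np.array(env.get_eef_pos());print(r,q,"open",(q[:2]-B0)@y,np.array(env.get_wrist_force())-f,env.get_time_s())
E
```

```text
False False [0.56436848 0.12669872 0.14527813]
0.011137503978233824 [0.56418237 0.12663022 0.14497697] [-1.02991842 -0.28157152  0.0160401 ]
True [0.57173851 0.20103664 0.14494868] open 0.09976194887167358 [-1.15874595 -2.50645403  5.25765366] 34.6167
```

```bash
python3 - <<'E'
from h import *
t=np.deg2rad(6.2);y=np.array([np.sin(t),np.cos(t)]);B0=np.array([.5615,.1018])
p=np.array(env.get_eef_pos());f=np.array(env.get_wrist_force())
r=env.move_l([*(p[:2]+.005*y),p[2]],v=.02,force_limit=12);q=np.array(env.get_eef_pos());print(r,(q[:2]-B0)@y,np.array(env.get_wrist_force())-f)
env.pause(.2);env.ungrasp();env.pause(.3);q=env.get_eef_pos();print(env.get_gripper_width())
env.move_l([q[0],q[1],.26],v=.1)
env.move_ptp([.545,.06,.30],down(np.deg2rad(-6.2)));env.pause(.3);W=cam("wrist");T=cam("top");S=cam("scene")
m=(W["im"].max(2)<60).astype(np.uint8);
print("bar exp px",proj(W,[*(B0+.1*y),.164]),proj(W,[*(B0+.095*y),.164]),env.get_time_s(),env.get_wrist_force())
u,v=proj(W,[*(B0+.1*y),.164]).astype(int)
for c in (u-30,u,u+30):
    col=W["im"][v-25:v+25,c].max(1);print(c,(np.where(col<60)[0]+v-25))
b=cv2.resize(W["im"],(400,300));a=cv2.resize(S["im"],(400,300));cv2.imwrite("pics/end.png",np.hstack([b,a]))
E
```

```text
True 0.09971103045550767 [0.69698123 0.4319413  0.06418106]
0.09420304330389198
bar exp px [288.98474379  30.9097261 ] [288.90699459  37.64478676] 39.6083 [ 1.6239085  -0.10906734 -0.5016707 ]
258 [24 25 26 27 32 33 34 35 36 37]
288 [24 25 26 27 28 32 33 34 35 36 37]
318 [24 25 26 27 28 31 32 33 34 35 36 37]
```

View pics/end.png

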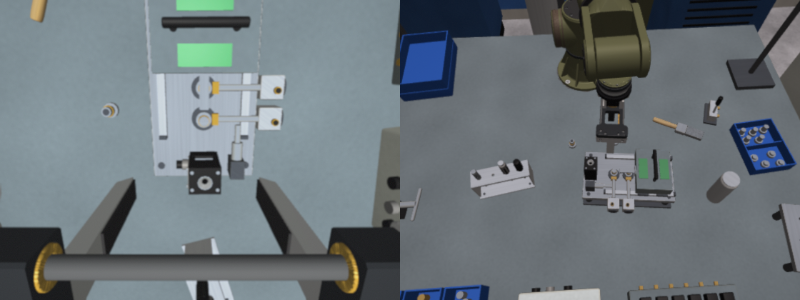

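The bar is at row ~30.7, where 30.9 was expected for a 0.100 m opening. A second push stopped at the same place, the pin is in the rack and the surroundings look unchanged. I'm handing in.

```bash
python3 -c "
from cell import env
env.hand_in();print(env.get_time_s())"
```

```text
the job is handed in; nothing more can be done
the job is handed in; nothing more can be done
```

The cover is off its lock and fully open, and the pin is back in its rack hole. I handed the job in at about 40 s of the 72 s allowed.

- **Release:** I pushed the pin down through the interlock in 0.5 mm steps. It met the release about 35 mm below the mouth, and the cover sprang open about 4 mm further on. The highest force I read was 7.5 N, against the 20 N breaking limit.
- **Pin:** It hangs in its original hole. The shoulder touched the plate at the same tool height as when I picked it up (0.099 m), and the picture after letting go shows it upright.
- **Cover:** I pulled it to its stop. A second push stopped at the same place, an opening of 0.0997 m. The wrist picture agrees, with the bar at row 30.7 against 30.9 expected for 0.100 m.
- **Surroundings:** The gripper is clear of everything. In the last pictures the drivers, can and brush look unmoved. I saw only one of the two fittings there; the arm may have hidden the other, and I did not measure either again.

No check failed. Triangulated heights differed from the stated ones by at most 3 mm: the hole's mouth measured 163.5 mm (161 stated) and the handle bar 161 mm (164 stated). I used the stated heights for the vertical moves, and felt for contact at the interlock and the rack.

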